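# Issue a blue plate from its push feeder

### The arm

A 6-joint arm with a two-finger parallel gripper is mounted at the origin on the work surface. World frame = base frame: x ahead of the robot, y to its left, z up, the work surface at z = 0. Lengths are in m, angles in rad, forces in N, time in s.
With the tool pointing down it reaches from about 0.3 to 0.875 m from the base axis. Payload 6.4 kg.
Tool frame: the origin (TCP) lies on the centre line of the jaws, within the pads' length; the fingertips stand ctrl.nose_length ahead of it and the grasp point (between the pads) lies 6 mm ahead of it (ctrl.nose_length is the distance from the TCP to the fingertips, in m); x points along the fingers, y is the direction in which the jaws open and shut, and the axes are right-handed (so a half turn about x gives the same grasp; the last joint's range is limited). The gripper opens to 85 mm and grips with 20 to 120 N. Pads are 22 mm wide; open, the fingers measure 114 mm over their backs; the gripper's body (76 mm by 85 mm) begins 54 mm behind the grasp point. The pads swing forward as they close: fully open they stand 13 mm farther back than shut.
Start: joints at [-1.438, 0.181, 1.607, -0, 1.354, -0.206], TCP at [0.191, -0.542, 0.224] pointing down, gripper open.
Joint ranges: [-2.99, 2.99], [-0.89, 2.07], [0.3, 2.58], [-1.14, 4.28], [0, 2.63], [-3.12, 3.12]. Speed limits (rad/s): [2.57, 2.57, 3.01, 3.14, 3.14, 3.14].

### API

Orientations are given as a unit quaternion [w, x, y, z].
In Python, from bench import telemetry, cams, workorder, spotter, ctrl gives the robot as it stands. The module is installed in compiled form; this text tells all that it offers.
- The arm moves only by the tool servo_tool, never from a script. Its argument "targets" is one flat list of numbers, 4 for each row, row after row: the shift along the tool's x, y, z in mm, then the turn about the tool's x in rad. A call has exactly 5 rows; each row shifts and turns the commanded pose from where the row before left it, along the tool's axes as they then stand; what a row does not reach is not made up. A row lasts 1/10 s, in which the tool goes at most 50 mm and 8.59 degrees, less where a joint would pass 70% of its speed; a pose out of reach is approached as far as the arm can. A call is refused whole if a number of a shift passes 50 or a number of a turn 0.15, either way. A call with a gripper value outside its range is refused whole. "fingers" is the finger opening in mm, from 0 to 85.4, set as the call begins (left out, the last holds). The fingers move at their own pace and stop on an object; the grip force is fixed at half the most. Time passes only in rows, so rows that do not move let the fingers close, or fill a call up. It gives the time, the measured TCP pose, the force and the opening at its end, in the units of the state.
- telemetry.get_obs(): the state, without advancing time (a new reading comes with each control period).
- cams.camera(name): name is "side" or "top" or "wrist"; returns (picture, depth): 384x512x3 uint8, blue, green, red; 384x512 float32, m along the optical axis (not along the pixel's ray), 0 where there is no reading.
- cams.camera_params(name): a dict with "intrinsics" (3x3 intrinsics, pixels), "D" ([k1, k2, p1, p2, k3] as OpenCV has them; the pictures are not rectified), "R" (3x3) and "t" (3): a world point X has camera coordinates R X + t; the wrist camera has in their place "mount" (4x4, takes a point from camera to tool coordinates, whose origin is the TCP and whose axes are the tool frame's). Camera axes: x right, y down, z forward; pixel columns grow to the right and rows downward; lengths in m; the calibration is good to about 2 mm. A picture is of the moment at which its call begins: read the wrist's pose just before it. camera_params takes no time and is no camera call.
- workorder.hand_in(): hands the job in, once; it reports no verdict.
Trained networks look in the newest picture that a camera, given by its name, has taken for a name from the list of things; names that differ only in an ending like _2 or _b are one class to them, and where a whole thing is asked for, a point or a joint stands for the part that bears it (a point fixed in the world has none). Each returns a list of dicts, best first, with "score" (0 to 1); they miss things now and then, are a little off and sometimes report something else, mostly with a low value. They report only what shows in the picture. A call takes as long as a camera call. They do not tell look-alikes from the thing itself.
- spotter.search_frame(camera, thing): "pixel" ([column, row] in pixels, amid what is visible of it).
The state is a dict: "time_s": time; "q": joint angles; "dq": joint speeds; "joint_efforts": joint torques, N m; "eef_pos": TCP position; "eef_rot": TCP orientation; "wrist_force": force on the tool from outside, world axes, zero at the start; "torque": the same for the moment, N m; "opening": opening from 0.0 (shut) to 1.0 (fully open).
Only numpy, scipy, OpenCV 4.12 (cv2) and the standard library are available. Lean on these libraries where they do the work, as an engineer would, in place of code of your own. Each camera call takes 0.05 s, during which the arm holds its last target.

### The job

Two push feeders stand on the print bench, one loaded with a blue plate and one with a black plate. Push the yellow tab of the feeder holding the blue plate fully home, away from the robot, so that the blue plate drops into that feeder's catch tray, then let the sprung slide come all the way back. Leave the black plate's feeder unpushed.

Things in the scene. Friction and masses are not known exactly. Their poses are not given: they have to be found in the camera images.
- tab_blue (a point): Push point of the blue plate's feeder: centre of the robot-side face of its upright yellow tab, 90 mm above the bench. x points along the push (away from the robot), y across, z up. The tab is 10 mm thick, 44 wide, stands from 62 to 115 mm above the bench and rides on the slide; nothing stands above it or behind it but the feeder's low foot (under 60 mm). The feeder is fixed to the bench.
- slide_blue (a joint): Travel of the blue plate's slide in m: 0 at rest, 0.050 home against its stop; spring 2 N at rest, 8 N at home, returns by itself. The plate tips into the tray late in the stroke. Along x from the resting push point: white open chute 60 to 117 mm (74 wide, 95 high), then open grey tray 125 to 235 mm (102 wide inside, floor 6 mm and rims 35 mm above the bench).
- plate_blue: Blue printed plate, 40 x 60 x 8 mm, about 25 g, with a large and two small dark holes, lying loose at the bottom of the white chute, seen from above. Origin at the centre of its underside, z up, y along the 60 mm side. At the start its underside is 60 mm above the bench, 89 mm along x from the push point.
- slide_black (a joint): Travel in m (0 at rest) of the slide of the other feeder, of identical build with the same yellow tab and spring, fixed beside the first on its left or right, 0.17 to 0.57 m away. It holds a black plate and is not to be pushed.
Mind the look-alikes: they are no part of the job. There is more than one size of the plate_blue; the one meant has the size given above.

How it is judged:
On the way:
1. the blue plate's slide is pushed home (at least 42 of its 50 mm) (value of joint slide_blue above 0.042 m), for 0.1 s.
At the end, for the whole second after the job is handed in: The blue plate lies at rest in the catch tray of its own feeder, in any attitude (its origin below 50 mm, within 60 mm of the tray's middle line and 110 to 250 mm along x from the push point), and the slide has sprung back to within 8 mm of its rest (value of joint slide_blue below 0.008 m and x of plate_blue in the frame of tab_blue between 0.11 and 0.25 m and y of plate_blue in the frame of tab_blue between -0.06 and 0.06 m and height (world z) of plate_blue below 0.05 m and linear speed of plate_blue below 0.03 m/s); the robot touches nothing.
It fails at once if the black plate's slide is pushed by more than 12 mm (value of joint slide_black above 0.012 m).
It also fails if it takes over 32 s, if anything falls off the work surface, if the arm or the gripper's body presses on something with over 40 N, if the wrist force passes 120 N, or if a joint passes its speed limit or range.

## Working session

There is one attempt and no reset: what is moved stays moved. The work goes in short steps, Python scripts to look and compute and a tool call to move; the robot and the scene stay as the last step left them, time stands still between calls to the robot, and variables do not carry over. Pictures are saved under pics/ and viewed, and the job is handed in when it is done.

Besides the shell and the picture viewer there is one more tool, called after "Emit:" as name(argument=value, ...), one argument or row to a line, values as JSON. servo_tool: Moves the arm, as the interface text tells. Its arguments: {"type":"object","properties":{"targets":{"type":"array","items":{"type":"number"}},"fingers":{"type":"number"}},"required":["targets"]}

```bash
mkdir -p pics; cat > h.py <<'E'
import numpy as np,cv2
from bench import telemetry,cams,workorder,spotter,ctrl
def pt(name,px,d):
    p=cams.camera_params(name);K=np.array(p["intrinsics"]);D=np.array(p["D"])
    n=cv2.undistortPoints(np.array([[px]],float),K,D)[0,0]
    return np.array(p["R"]).T@(np.array([n[0]*d,n[1]*d,d])-np.array(p["t"]))
E
python3 - <<'E'
from h import *
o=telemetry.get_obs();print(o,ctrl.nose_length)
for n in("top","side"):
    im,d=cams.camera(n);cv2.imwrite(f"pics/{n}0.png",im);np.save(f"{n}0.npy",d)
    for t in("tab_blue","plate_blue"):
        for r in spotter.search_frame(n,t):
            u,v=map(int,r["pixel"]);print(n,t,r,pt(n,r["pixel"],d[v,u]))
E
```

```text
{'time_s': 0.0, 'q': array([-1.43829681e+00,  1.81566197e-01,  1.60802977e+00,  1.10365253e-05,
        1.35378429e+00, -2.06350800e-01]), 'dq': array([ 6.16366525e-04, -7.68436370e-04,  6.49647209e-05, -1.45006425e-03,
       -9.24820014e-04,  1.75797018e-04]), 'joint_efforts': array([-5.55411370e-04, -4.44867539e+01, -3.51344669e+01, -4.33494215e-04,
        9.13886499e-03,  9.97825396e-06]), 'eef_pos': array([ 0.19104688, -0.5417276 ,  0.2235595 ]), 'eef_rot': array([ 0.11859703,  0.69700933,  0.11985991, -0.69695505]), 'wrist_force': array([-0.78389651,  0.334639  ,  0.1643995 ]), 'torque': array([-0.05136535,  0.02450879, -0.02746541]), 'opening': 1.0010544592951358} 0.025
top tab_blue {'pixel': [125.0, 229.7], 'score': 0.92} [0.49822741 0.22493399 0.06770394]
top plate_blue {'pixel': [202.0, 189.4], 'score': 0.81} [0.57512361 0.0925896  0.00720278]
top plate_blue {'pixel': [128.4, 197.3], 'score': 0.63} [0.55688573 0.21901231 0.06802706]
top plate_blue {'pixel': [210.8, 249.7], 'score': 0.63} [0.45668404 0.0768021  0.00569795]
side tab_blue {'pixel': [233.0, 308.2], 'score': 0.64} [0.49545657 0.22748107 0.06603001]
side plate_blue {'pixel': [285.0, 274.8], 'score': 0.78} [0.45611201 0.09004459 0.00386018]
side plate_blue {'pixel': [200.7, 286.3], 'score': 0.73} [0.55753123 0.21016255 0.06692561]
side plate_blue {'pixel': [225.7, 256.3], 'score': 0.51} [0.57316883 0.08895802 0.00363741]
```

View pics/top0.png

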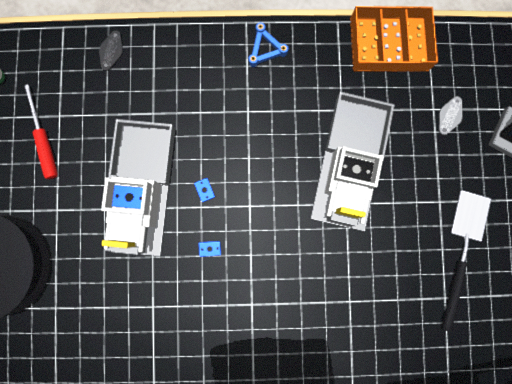

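View pics/side0.png

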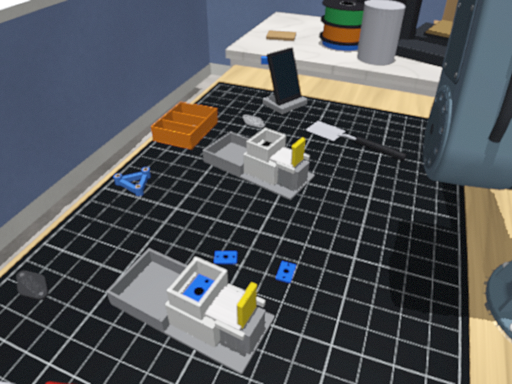

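```bash
python3 - <<'E'
import cv2
im=cv2.imread("pics/top0.png");cv2.imwrite("pics/crop0.png",cv2.resize(im[120:290,70:270],None,fx=3.5,fy=3.5,interpolation=cv2.INTER_CUBIC)[:600])
E
```

```text
(no output)
```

View pics/crop0.png

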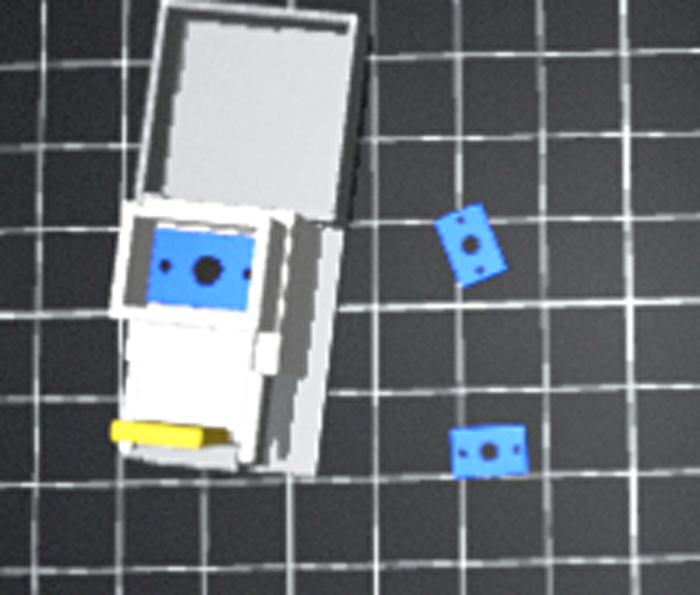

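The top picture shows three blue plates: one in the left feeder's chute at (128,197), and small loose look-alikes at (204,190) and (210,249). There are two yellow tabs: the left feeder's at (116,243) and the black plate's at (350,212). The crop shows the full-size blue plate lying in the left feeder's chute, so I'm choosing the left tab. Next I'll measure its pose.

```bash
python3 - <<'E'
from h import *
for n in("top","side"):
    im=cv2.imread(f"pics/{n}0.png");d=np.load(f"{n}0.npy");h=cv2.cvtColor(im,cv2.COLOR_BGR2HSV)
    def cloud(m): 
        v,u=np.nonzero(m&(d>0)); return np.array([pt(n,(a,b),d[b,a]) for a,b in zip(u,v)]).reshape(-1,3)
    Y=(h[...,0]>20)&(h[...,0]<36)&(h[...,1]>140)&(h[...,2]>80)
    P=cloud(Y); P=P[(P[:,1]>0.1)&(P[:,0]<.7)&(P[:,2]>.05)]
    print(n,"yellow",len(P),P.min(0).round(4),P.max(0).round(4))
    T=P[P[:,2]>P[:,2].max()-.008]; r=cv2.minAreaRect((T[:,:2]*1000).astype(np.float32));print(" top",T.mean(0),r)
    if n=="side": F=P[(P[:,2]>.07)&(P[:,2]<.108)]; print(" face",F.mean(0),np.linalg.svd(F-F.mean(0),full_matrices=False)[2][2])
    B=(h[...,0]>98)&(h[...,0]<120)&(h[...,1]>140)
    b=cloud(B); b=b[(b[:,2]>.06)&(b[:,2]<.076)&(b[:,1]>.12)]
    r=cv2.minAreaRect((b[:,:2]*1000).astype(np.float32));print(" plate",len(b),b.mean(0),r)
    allp=cloud(np.ones_like(Y)); a=allp[(allp[:,2]>.088)&(allp[:,2]<.1)&(abs(allp[:,1]-.22)<.1)&(abs(allp[:,0]-.56)<.07)&1==1] if 0 else allp[(allp[:,2]>.088)&(allp[:,2]<.1)&(abs(allp[:,1]-.22)<.1)&(abs(allp[:,0]-.56)<.05)]
    print(" chute rim",len(a),cv2.minAreaRect((a[:,:2]*1000).astype(np.float32)))
    t=allp[(allp[:,2]>.001)&(allp[:,2]<.045)&(abs(allp[:,1]-.22)<.09)&(abs(allp[:,0]-.65)<.08)]
    t=t[t[:,2]>.028]; print(" tray rim",len(t),cv2.minAreaRect((t[:,:2]*1000).astype(np.float32)))
E
```

```text
top yellow 166 [0.4685 0.2053 0.0621] [0.481  0.2577 0.1178]
 top [0.47447646 0.22706938 0.11506578] ((474.4543151855469, 227.3542022705078), (44.16637420654297, 8.534417152404785), 83.7697982788086)
 plate 527 [0.55824469 0.22252296 0.06801391] ((558.1655883789062, 223.41867065429688), (54.064815521240234, 37.7532844543457), 83.49977111816406)Traceback (most recent call last):
  File "<stdin>", line 14, in <module>
  File "<stdin>", line 5, in cloud
  File "h.py", line 4, in pt
    p=cams.camera_params(name);K=np.array(p["intrinsics"]);D=np.array(p["D"])
ValueError: time passes only in moves, steps and waits
```

```bash
cat >> h.py <<'E'
_c={}
def cloud(n,d,m):
    if n not in _c:_c[n]=cams.camera_params(n)
    p=_c[n]
    v,u=np.nonzero(m&(d>0))
    q=cv2.undistortPoints(np.stack([u,v],1).astype(float)[:,None],np.array(p["intrinsics"]),np.array(p["D"]))[:,0]
    z=d[v,u].astype(float);return (np.c_[q*z[:,None],z]-np.array(p["t"]))@np.array(p["R"])
E
python3 - <<'E'
from h import *
f=lambda a:cv2.minAreaRect((a[:,:2]*1000).astype(np.float32))
for n in("top","side"):
    im=cv2.imread(f"pics/{n}0.png");d=np.load(f"{n}0.npy");h=cv2.cvtColor(im,cv2.COLOR_BGR2HSV)
    Y=(h[...,0]>20)&(h[...,0]<36)&(h[...,1]>140)&(h[...,2]>80)
    P=cloud(n,d,Y); P=P[(P[:,1]>0.1)&(P[:,0]<.7)&(P[:,2]>.05)]
    print(n,"yellow",len(P),P.min(0).round(4),P.max(0).round(4)); T=P[P[:,2]>P[:,2].max()-.008];print(f(T))
    F=P[(P[:,2]>.07)&(P[:,2]<.108)]; print(" face",F.mean(0),np.linalg.svd(F-F.mean(0),full_matrices=False)[2][2])
    b=cloud(n,d,(h[...,0]>98)&(h[...,0]<120)&(h[...,1]>140)); b=b[(b[:,2]>.06)&(b[:,2]<.076)&(b[:,1]>.12)]
    print(" plate",f(b))
    A=cloud(n,d,d>0)
    a=A[(A[:,2]>.088)&(A[:,2]<.1)&(abs(A[:,1]-.22)<.1)&(abs(A[:,0]-.56)<.05)];print(" chute",len(a),f(a))
    t=A[(A[:,2]>.028)&(A[:,2]<.04)&(abs(A[:,1]-.21)<.09)&(abs(A[:,0]-.66)<.07)];print(" tray",len(t),f(t))
    print(" obstacles >0.1 near y<.3 x .3-.5:")
    k=A[(A[:,2]>.05)&(A[:,0]>.1)&(A[:,0]<.46)];print(len(k), k.min(0) if len(k) else "",k.max(0) if len(k) else "")
E
```

```text
top yellow 166 [0.4685 0.2053 0.0621] [0.481  0.2577 0.1178]
((474.4543151855469, 227.3542022705078), (44.16637420654297, 8.534417152404785), 83.7697982788086)
 face [0.47384408 0.21104356 0.0926681 ] [-0.96071088  0.27471061  0.03960667]
 plate ((558.1655883789062, 223.41867065429688), (54.064815521240234, 37.7532844543457), 83.49977111816406)
 chute 493 ((557.5482788085938, 218.97158813476562), (75.039306640625, 58.136962890625), 83.42820739746094)
 tray 536 ((650.9108276367188, 207.51739501953125), (111.28216552734375, 114.36781311035156), 83.82660675048828)
 obstacles >0.1 near y<.3 x .3-.5:
1781 [0.34375766 0.19611795 0.0522691 ] [0.4599838  0.4587693  0.06927861]
side yellow 525 [0.466  0.2082 0.0577] [0.4778 0.2528 0.1169]
((472.4631042480469, 230.46861267089844), (44.67832565307617, 9.83321475982666), 86.6303482055664)
 face [0.46993865 0.23655618 0.08958342] [ 0.98332555 -0.18177502  0.00535734]
 plate ((560.6045532226562, 212.5618896484375), (44.55149459838867, 28.549362182617188), 83.73627471923828)
 chute 758 ((556.2382202148438, 220.08163452148438), (76.41983795166016, 59.91581726074219), 83.5237808227539)
 tray 703 ((646.1234130859375, 209.369140625), (112.29486083984375, 121.78765106201172), 83.28485870361328)
 obstacles >0.1 near y<.3 x .3-.5:
17879 [ 0.15595637 -1.66646053  0.05000311] [0.4599125  0.25753261 0.48300871]
```

```bash
cat >> h.py <<'E'
from scipy.spatial.transform import Rotation as Ro
def to(goal,ang=None):
    o=telemetry.get_obs();q=o["eef_rot"];R=Ro.from_quat([q[1],q[2],q[3],q[0]]).as_matrix()
    print("t",o["time_s"],"pos",o["eef_pos"].round(4),"q",o["q"].round(3),"F",o["wrist_force"].round(1));print(R.round(3))
    print("yaw z",np.degrees(np.arctan2(R[1,2],R[0,2])),"y",np.degrees(np.arctan2(R[1,1],R[0,1])))
    print("shift tool mm",(R.T@(np.array(goal)-o["eef_pos"])*1000).round(1))
E
python3 -c "
from h import *
to([.419,.235,.2236])"
```

```text
t 0.3 pos [ 0.1911 -0.5421  0.2242] q [-1.438  0.181  1.607  0.     1.354 -0.206] F [-0.3  0.2 -1. ]
[[-0.     0.332 -0.943]
 [ 0.001 -0.943 -0.332]
 [-1.    -0.001 -0.   ]]
yaw z -160.59302693940833 y -70.59302153662865
shift tool mm [   1.  -657.2 -473.2]
```

Emit:
servo_tool(
  targets=[0,-40,-29,0,0,-40,-29,0,0,-40,-29,0,0,-40,-29,0,0,-40,-29,0],
  fingers=0,
)

```text
time_s: 0.8
eef_pos: [0.2615, -0.3037, 0.2244]
eef_rot: [0.119, 0.697, 0.119, -0.697]
wrist_force: [1.1, 0.3, 0.3]
opening: 0.142
```

Emit:
servo_tool(
  targets=[0,-40,-29,0,0,-40,-29,0,0,-40,-29,0,0,-40,-29,0,0,-40,-29,0],
)

```text
time_s: 1.3
eef_pos: [0.3319, -0.0669, 0.2249]
eef_rot: [0.119, 0.698, 0.118, -0.697]
wrist_force: [1.8, -0.8, 1.1]
opening: -0.004
```

Emit:
servo_tool(
  targets=[0,-40,-29,0,0,-40,-29,0,0,-40,-29,0,0,-40,-29,0,0,-40,-29,0],
)

```text
time_s: 1.8
eef_pos: [0.4022, 0.1706, 0.2248]
eef_rot: [0.12, 0.697, 0.119, -0.697]
wrist_force: [1.7, -0.8, 0.7]
opening: 0.003
```

Emit:
servo_tool(
  targets=[0,0,0,0.15,0,0,0,0.15,0,0,0,0.15,0,0,0,0,0,0,0,0],
)

```text
time_s: 2.3
eef_pos: [0.402, 0.1681, 0.2245]
eef_rot: [-0.038, 0.706, -0.038, -0.706]
wrist_force: [-0.1, 0.5, -0.3]
opening: 0.001
```

```bash
python3 -c "
from h import *
to([.419,.2345,.105])
im,d=cams.camera('wrist');cv2.imwrite('pics/w1.png',im)
im,d=cams.camera('side');cv2.imwrite('pics/s1.png',im)"
```

```text
t 2.3 pos [0.402  0.1681 0.2245] q [ 0.122 -0.146  1.938  0.     1.349  1.8  ] F [-0.1  0.5 -0.3]
[[ 0.    -0.107 -0.994]
 [ 0.    -0.994  0.107]
 [-1.    -0.    -0.   ]]
yaw z 173.8563424632533 y -96.14365708909014
shift tool mm [119.6 -67.8  -9.8]
```

View pics/w1.png

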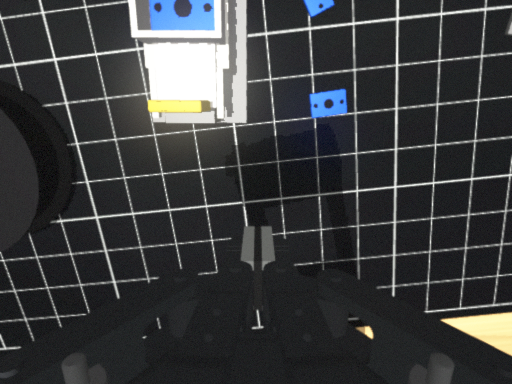

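View pics/s1.png

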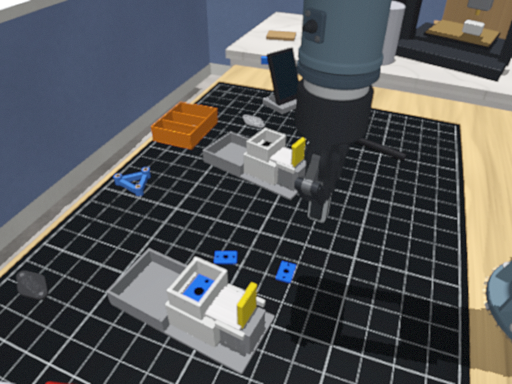

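The wrist view shows the tab at (178,105), square to the tool, with the blue plate behind it. The side view shows nothing between the arm and the feeder. I'm moving behind the tab and lowering.

Emit:
servo_tool(
  targets=[0,-34,-5,0,0,-34,-5,0,40,0,0,0,40,0,0,0,40,0,0,0],
)

```text
time_s: 2.9
eef_pos: [0.4198, 0.2348, 0.1035]
eef_rot: [-0.039, 0.707, -0.038, -0.706]
wrist_force: [0.4, -0.4, 0.4]
opening: -0.001
```

Emit:
servo_tool(
  targets=[0,0,0,0,0,0,0,0,0,0,0,0,0,0,0,0,0,0,0,0],
)

```text
time_s: 3.4
eef_pos: [0.4208, 0.2349, 0.1063]
eef_rot: [-0.04, 0.707, -0.039, -0.705]
wrist_force: [-0.3, -0.0, 0.2]
opening: 0.002
```

```bash
python3 -c "
from h import *
to([.4685,.229,.105])
im,d=cams.camera('side');cv2.imwrite('pics/s2.png',cv2.resize(im[200:384,150:400],None,fx=3,fy=3))
im,d=cams.camera('wrist');cv2.imwrite('pics/w2.png',im)"
```

```text
t 3.4 pos [0.4208 0.2349 0.1063] q [0.262 0.118 1.94  0.    1.08  1.944] F [-0.3 -0.   0.2]
[[ 0.003 -0.111 -0.994]
 [ 0.001 -0.994  0.111]
 [-1.    -0.001 -0.003]]
yaw z 173.63732361835187 y -96.36244473042201
shift tool mm [  1.5   0.6 -48.1]
```

View pics/s2.png

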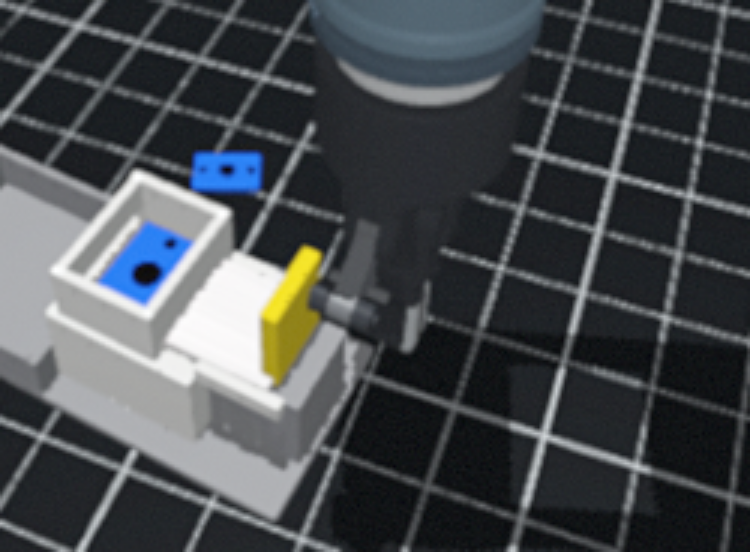

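View pics/w2.png

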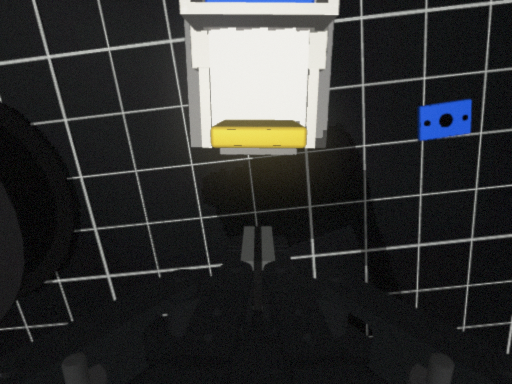

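```bash
python3 -c "
from h import *
print(np.array(cams.camera_params('wrist')['mount']).round(3))
im,d=cams.camera('side')
A=cloud('side',d,d>0)
m=(A[:,2]>.072)&(A[:,2]<.19)&(abs(A[:,1]-.235)<.08)&(A[:,0]>.35)&(A[:,0]<.465)
a=A[m]
for z in np.arange(.075,.19,.01):
  b=a[abs(a[:,2]-z)<.005]
  if len(b):print(round(z,3),len(b),b[:,:2].min(0).round(3),b[:,:2].max(0).round(3))
"
```

```text
[[ 0.    -0.277  0.961 -0.151]
 [ 1.    -0.001 -0.    -0.001]
 [ 0.001  0.961  0.277 -0.07 ]
 [ 0.     0.     0.     1.   ]]
0.115 19 [0.408 0.233] [0.427 0.249]
0.125 63 [0.408 0.231] [0.425 0.251]
0.135 34 [0.408 0.231] [0.417 0.25 ]
0.145 16 [0.408 0.231] [0.413 0.244]
0.155 36 [0.405 0.223] [0.414 0.268]
0.165 131 [0.403 0.201] [0.428 0.275]
0.175 88 [0.402 0.202] [0.425 0.281]
0.185 107 [0.401 0.22 ] [0.416 0.29 ]
```

Emit:
servo_tool(
  targets=[3,0,-10,0,0,0,-10,0,0,0,-10,0,0,0,0,0,0,0,0,0],
)

```text
time_s: 4.05
eef_pos: [0.4495, 0.2311, 0.1012]
eef_rot: [0.039, -0.706, 0.04, 0.706]
wrist_force: [1.1, -1.0, 0.5]
opening: -0.002
```

Emit:
servo_tool(
  targets=[0,0,-8,0,0,0,-8,0,0,0,-8,0,0,0,-8,0,0,0,0,0],
)

```text
time_s: 4.55
eef_pos: [0.4814, 0.2276, 0.1011]
eef_rot: [0.039, -0.706, 0.04, 0.706]
wrist_force: [-4.6, -0.0, 2.5]
opening: -0.002
```

```bash
python3 -c "
from h import *
to([.4685,.229,.105])
im,d=cams.camera('wrist');cv2.imwrite('pics/w3.png',im)"
```

```text
t 4.55 pos [0.4814 0.2276 0.1011] q [0.218 0.235 1.814 0.    1.094 1.901] F [-4.6 -0.   2.5]
[[-0.001 -0.111 -0.994]
 [-0.    -0.994  0.111]
 [-1.     0.     0.001]]
yaw z 173.60217715953107 y -96.39780719659831
shift tool mm [-3.9 -0.  13. ]
```

View pics/w3.png

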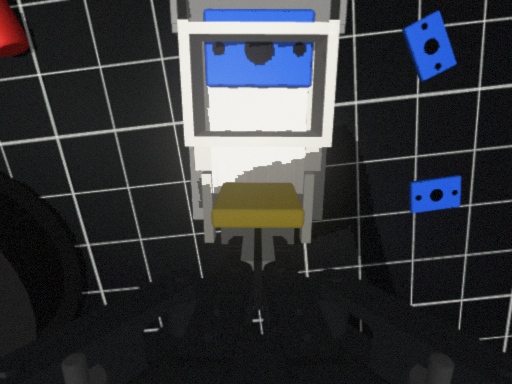

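The wrist view shows the fingers centred on the tab at (258,215), with the plate moving out of the chute at about half stroke. I'll keep pushing in small steps.

Emit:
servo_tool(
  targets=[0,0,-6,0,0,0,-6,0,0,0,-5,0,0,0,-3,0,0,0,0,0],
)

```text
time_s: 5.1
eef_pos: [0.4998, 0.2254, 0.1011]
eef_rot: [0.039, -0.705, 0.039, 0.707]
wrist_force: [-6.5, 0.6, 2.4]
opening: 0.003
```

Emit:
servo_tool(
  targets=[0,0,-2,0,0,0,-2,0,0,0,-1,0,0,0,-1,0,0,0,0,0],
)

```text
time_s: 5.6
eef_pos: [0.5054, 0.2248, 0.1011]
eef_rot: [0.039, -0.705, 0.039, 0.707]
wrist_force: [-7.6, -0.6, 3.2]
opening: -0.0
```

```bash
python3 -c "
from h import *
to([.4685,.229,.105])
im,d=cams.camera('wrist');cv2.imwrite('pics/w4.png',im)"
```

```text
t 5.6 pos [0.5054 0.2248 0.1011] q [0.204 0.279 1.759 0.    1.107 1.885] F [-7.6 -0.6  3.2]
[[-0.003 -0.111 -0.994]
 [-0.    -0.994  0.111]
 [-1.     0.001  0.003]]
yaw z 173.64215761876525 y -96.35769764405667
shift tool mm [-3.8 -0.1 37.1]
```

View pics/w4.png

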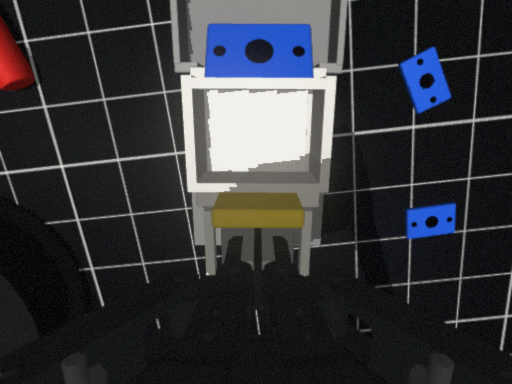

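Emit:
servo_tool(
  targets=[0,0,-1,0,0,0,-1,0,0,0,-1,0,0,0,0,0,0,0,0,0],
)

```text
time_s: 6.15
eef_pos: [0.5075, 0.2246, 0.101]
eef_rot: [0.039, -0.704, 0.039, 0.708]
wrist_force: [-10.0, 0.2, 4.4]
opening: 0.002
```

```bash
python3 -c "
from h import *
to([.4685,.229,.105])
im,d=cams.camera('wrist');cv2.imwrite('pics/w5.png',im)"
```

```text
t 6.15 pos [0.5075 0.2246 0.101 ] q [0.202 0.283 1.753 0.    1.11  1.884] F [-10.    0.2   4.4]
[[-0.005 -0.11  -0.994]
 [-0.001 -0.994  0.11 ]
 [-1.     0.001  0.005]]
yaw z 173.657199546829 y -96.34250050214048
shift tool mm [-3.8 -0.1 39.3]
```

View pics/w5.png

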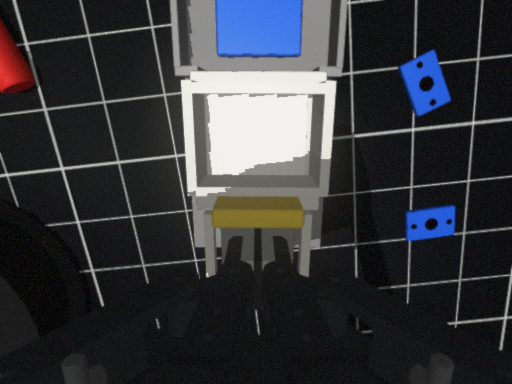

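The plate has dropped into the tray at (258,25) and the force has risen to 10 N, so the slide is home. I'm backing off.

Emit:
servo_tool(
  targets=[0,0,10,0,0,0,15,0,0,0,20,0,0,0,20,0,0,0,25,0],
)

```text
time_s: 6.7
eef_pos: [0.4214, 0.2347, 0.1021]
eef_rot: [-0.04, 0.707, -0.039, -0.705]
wrist_force: [-0.5, 0.4, 1.5]
opening: -0.002
```

Emit:
servo_tool(
  targets=[-20,0,20,0,-40,0,0,0,-40,0,0,0,0,0,0,0,0,0,0,0],
)

```text
time_s: 7.2
eef_pos: [0.4022, 0.2371, 0.2031]
eef_rot: [-0.04, 0.708, -0.039, -0.704]
wrist_force: [-0.2, -0.4, 0.2]
opening: -0.001
```

```bash
python3 - <<'E'
from h import *
to([.4685,.229,.105])
for n in("top","side"):
    im,d=cams.camera(n);cv2.imwrite(f"pics/{n}9.png",im)
    h=cv2.cvtColor(im,cv2.COLOR_BGR2HSV)
    P=cloud(n,d,(h[...,0]>20)&(h[...,0]<36)&(h[...,1]>140)&(h[...,2]>50));P=P[(P[:,1]>.1)&(P[:,0]<.7)&(P[:,2]>.107)]
    print(n,"tab top",len(P),P.mean(0) if len(P) else "")
    b=cloud(n,d,(h[...,0]>98)&(h[...,0]<120)&(h[...,1]>140)); b=b[(b[:,1]>.14)&(b[:,1]<.3)&(b[:,0]>.5)&(b[:,0]<.75)]
    u=np.array([.9938,-.111]);w=b[:,:2]-[.4685,.229]
    print(" plate",len(b),b.mean(0),"along",(w@u).min(),(w@u).max(),"across",(w@[.111,.9938]).min(),(w@[.111,.9938]).max(),"z",b[:,2].min(),b[:,2].max())
E
```

```text
t 7.2 pos [0.4022 0.2371 0.2031] q [ 0.278 -0.05   1.896 -0.     1.29   1.96 ] F [-0.2 -0.4  0.2]
[[ 0.005 -0.111 -0.994]
 [ 0.001 -0.994  0.111]
 [-1.    -0.002 -0.005]]
yaw z 173.63048704781357 y -96.3690101005992
shift tool mm [ 98.5   0.8 -66.3]
top tab top 138 [0.47452888 0.22686789 0.11490676]
 plate 580 [0.62606599 0.20929597 0.01414008] along 0.1393245269894936 0.17828099090831787 across -0.03107471924523434 0.027628082336195348 z 0.008931658478012496 0.018913937023116945
side tab top 219 [0.47172509 0.23077176 0.11355154]
 plate 341 [0.63264424 0.22128815 0.01306449] along 0.1399183952641488 0.17709776368858665 across -0.027822927541468246 0.03028558741516675 z 0.008170221852380708 0.015739525538999537
```

View pics/top9.png

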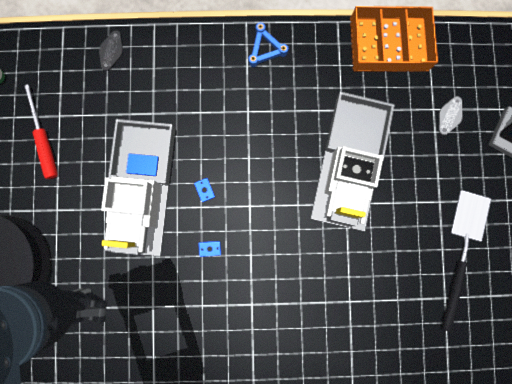

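View pics/side9.png

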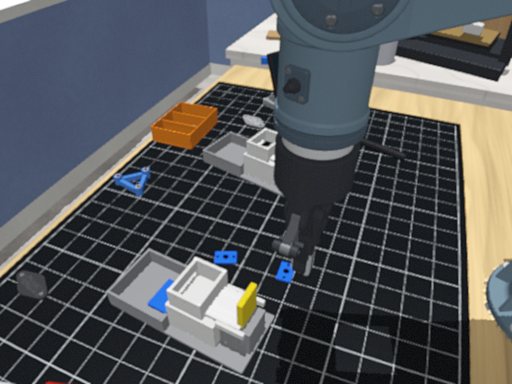

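The top view shows the plate upside down and flat in its tray at (143,165), 139–178 mm along x. The yellow tab is back at its starting position at (115,243). The black feeder at (350,212) looks unchanged.

```bash
python3 -c "
from h import *
print(workorder.hand_in())"
```

```text
the job is handed in; nothing more can be done
None
```

I pushed the blue plate's feeder (the left one) home with the closed fingertips, let the slide spring back, and handed the job in at about 7.3 s.

- **Push:** the slide travelled about 50 mm by my estimate from the tool position. The wrist force rose to 10 N at the end, where the spring gives 8 N at home.
- **Plate:** it lies upside down and flat in its own tray, about 139–178 mm along x from the push point and within about 31 mm of the tray's middle line. Its visible surface is about 14 mm above the bench.
- **Slide:** the top of the yellow tab measures within 1 mm of where it started, so the slide is back at rest.
- **Black feeder:** it was never approached, and it looks the same in the top picture before and after.
- **Robot:** it was clear of everything, with the wrist force near zero.

No check failed. The top and side cameras differed by 3–4 mm on the tab and up to about 14 mm on the plate's centre. The chute partly hides the plate from the side, and both readings are well inside the limits.

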